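# Swing out the easel's prop leg to its stop and stand the panel on it

### The arm

A 6-joint arm with a two-finger parallel gripper is mounted at the origin on the work surface. World frame = base frame: x ahead of the robot, y to its left, z up, the work surface at z = 0. Lengths are in m, angles in rad, forces in N, time in s.
With the tool pointing down it reaches from about 0.375 to 0.975 m from the base axis. Payload 3.8 kg.
Tool frame: the origin (TCP) lies midway between the tips of the shut fingers; the grasp point (between the pads) lies 19 mm behind it; z points along the fingers, x is the direction in which the jaws open and shut, and the axes are right-handed (so a half turn about z gives the same grasp; the last joint's range is limited). The gripper opens to 88 mm and grips with 3 to 60 N. Pads are 18 mm wide; open, the fingers measure 123 mm over their backs; the gripper's body (75 mm by 187 mm) begins 45 mm behind the grasp point.
Start: joints at [1.251, 0.264, 1.604, -0, 1.274, -0.037], TCP at [0.188, 0.648, 0.239] pointing down, gripper open.
Joint ranges: [-2.63, 2.63], [-0.94, 2.18], [0.31, 2.57], [-1.31, 4.45], [0, 2.66], [-2.55, 2.55]. Speed limits (rad/s): [2.57, 2.57, 3.14, 3.14, 3.14, 3.14].

### API

Orientations are given as a rotation vector (axis times angle).
In Python, from workcell import env gives the robot as it stands.
- The arm moves only by the tool carry_out, never from a script. Its argument "plan" is a list of rows, each a list of 3 entries, a list of its own where there are three numbers: the gripper command: -1 is fully open, 1 is shut, values between are in proportion, then the shift along the tool's x, y, z in m, then the turn about the tool's z in degrees. A call has exactly 8 rows; each row is the pose to reach, as a shift and turn from the pose commanded when the call began, along the tool's axes at that moment; what a row does not reach only later rows make up. A row lasts 1/8 s, in which the tool goes at most 62.5 mm and 10.7 degrees, less where a joint would pass 70% of its speed; a pose out of reach is approached as far as the arm can. A call with a gripper value outside its range is refused whole. The fingers move at their own pace and stop on an object; "grip_force" is the grip in N (left out, the last holds). Time passes only in rows, so rows that repeat a pose let the fingers close, or fill a call up. It gives the time, the measured TCP pose, the force and the opening at its end, in the units of the state.
- env.get_state(): the state, without advancing time (a new reading comes with each control period).
- env.camera(name): name is "side" or "top"; returns (picture, depth): 420x560x3 uint8, red, green, blue; 420x560 float32, m along the optical axis (not along the pixel's ray), 0 where there is no reading.
- env.camera_info(name): a dict with "mtx" (3x3 intrinsics, pixels), "cam_to_world" (4x4, takes a point from camera to world coordinates). Camera axes: x right, y up, looking along -z (the intrinsics and any distortion apply to the point x, -y, -z); pixel columns grow to the right and rows downward; lengths in m; the calibration is good to about 2 mm. A picture is of the moment at which its call begins. camera_info takes no time and is no camera call.
- env.finish_job(): hands the job in, once; it reports no verdict.
Trained networks look in the newest picture that a camera, given by its name, has taken for a name from the list of things; names that differ only in an ending like _2 or _b are one class to them, and where a whole thing is asked for, a point or a joint stands for the part that bears it (a point fixed in the world has none). Each returns a list of dicts, best first, with "score" (0 to 1); they miss things now and then, are a little off and sometimes report something else, mostly with a low value. They report only what shows in the picture. A call takes as long as a camera call. They do not tell look-alikes from the thing itself.
- env.regions_of(name, camera): "mask" (420x560 bool, what is visible of it).
- env.landmark_of(name, camera): "xyz" ([x, y, z] in m, in world coordinates, good to about 4 mm: a listed point, or the origin of a listed thing).
The state is a dict: "time": time; "joint_pos": joint angles; "joint_vel": joint speeds; "joint_torque": joint torques, N m; "tcp_pos": TCP position; "orientation": TCP orientation; "wrist_force": force on the tool from outside, world axes, zero at the start; "moment": the same for the moment, N m; "gripper_width": finger opening in m.
Only numpy, scipy, OpenCV 4.12 (cv2) and the standard library are available. Lean on these libraries where they do the work, as an engineer would, in place of code of your own. Each camera call takes 0.05 s, during which the arm holds its last target.

### The job

Push the little easel's folding prop leg up and back until it clicks home against its stop and stays there by itself, feeling for the stop rather than forcing or pinching the leg. Then take the blue panel out of the rack and stand it on the easel, its lower edge in the middle of the seat behind the ledge lip and its back leaning square against the leg's bar. Leave the red panel in the rack and everything else on the bench where it is.

Things in the scene. Friction and masses are not known exactly. Their poses are not given: they have to be found in the camera images.
- easel: easel fixed to the bench. Origin at bench level under the rear face of the ledge lip, mid-width; x from front (robot side) to back, y its left, z up. Base 12 mm thick, x -30..135, 140 mm wide. Lip at x -12..0, top at z 26; behind it the panel's seat, x 0..20, floor z 12; rear rail x 20..26, top z 17. Only the folded leg reaches farther forward.
- leg_hinge (a point): axis of the prop leg's hinge, easel x 36, z 32 mm, along easel y. The leg is an aluminium strip 24 mm wide, 12 mm thick. A light spring always pulls it back folded (about 1 N at the bar). The stop it must reach is set differently each time, anywhere from 0.92 to 1.56 rad of opening, and has to be found by feel.
- leg_bar (a point): middle of the orange round cross-bar (14 mm thick, 80 mm long, along easel y) at the free end of the prop leg, 110 mm from the hinge axis; folded, it is 95 mm above the bench. Push it with closed fingers from the front, do not pinch it: over 18 N on the leg breaks the hinge.
- leg (a joint): opening of the leg, rad. 0: folded, pointing forward (easel -x), 35 degrees above level; grows as it swings up and back over the top. Some 0.15 rad before the stop a catch resists, up to about 5 N at the bar, then gives with a click, and the leg stays on its rubber stop; let go earlier, it springs back folded. At the stop the force rises steeply: 8 N is plenty.
- blue_mid (a point): centre of the blue painted panel: 130 mm wide (y), 190 mm tall (z), 10 mm thick (x), about 160 g, white and yellow patterns on both faces. It stands upright in one of the rack's two slots (which one varies); x is the panel's normal.
- blue_foot (a point): middle of the blue panel's lower edge, 95 mm below its centre; axes as the panel's.
- panel_blue: the blue panel as a whole, origin at the middle of its lower edge, z up the panel
- red_mid (a point): centre of the red panel, of the same size, in the other slot of the rack, 80 mm from the blue one; leave it there.
- rack: wooden rack fixed to the bench, 170 (x) x 150 (y) mm, origin at bench level in its middle; two slots across it at x -40 and +40 mm, each 13 mm wide, floor at z 10 mm, walls up to z 40 mm; panels stand in them, thickness along rack x, tops at z 200 mm.
- pencil_cup: blue plastic cup 74 mm across, 95 mm high, with pencils standing in it up to 175 mm; a bystander, leave it. Origin at the centre of its underside
- pencil_tray: flat black tray 130 x 190 x 16 mm of coloured pencils; a bystander, leave it. Origin at the centre of its underside
- tin: green round tin 72 mm across, 125 mm high; a bystander, leave it. Origin at the centre of its underside
- eraser: white eraser 45 x 22 x 13 mm; a bystander, leave it. Origin at the centre of its underside
- brush: paint brush lying flat; a bystander, leave it. Origin at the middle of its length
- mug: white mug 76 mm across, 90 mm high; a bystander, leave it. Origin at the centre of its underside
Mind the look-alikes: they are no part of the job. Of the things shaped like the panel_blue, the blue one is meant.

How it is judged:
By the outcome, as a careful person would: the job done as asked, in the order asked, and still so for the second after the job is handed in, with the robot touching nothing.
It also fails if it takes over 72 s, if anything falls off the work surface, if the arm or the gripper's body presses on something with over 40 N, if the wrist force passes 120 N, or if a joint passes its speed limit or range.

## Working session

There is one attempt and no reset: what is moved stays moved. The work goes in short steps, Python scripts to look and compute and a tool call to move; the robot and the scene stay as the last step left them, time stands still between calls to the robot, and variables do not carry over. Pictures are saved under pics/ and viewed, and the job is handed in when it is done.

Besides the shell and the picture viewer there is one more tool, called after "Emit:" as name(argument=value, ...), one argument or row to a line, values as JSON. carry_out: Moves the arm, as the interface text tells. Its arguments: {"type":"object","properties":{"plan":{"type":"array"},"grip_force":{"type":"number"}},"required":["plan"]}

```bash
mkdir -p pics; ls; cat > h.py <<'E'
import numpy as np, cv2
from scipy.spatial.transform import Rotation as R
from workcell import env
def save(name,img,s=1.0):
    o=cv2.cvtColor(img,cv2.COLOR_RGB2BGR)
    if s!=1: o=cv2.resize(o,None,fx=s,fy=s,interpolation=cv2.INTER_CUBIC)
    cv2.imwrite('pics/'+name+'.png',o)
def cloud(cam,depth):
    i=env.camera_info(cam);K=np.array(i['mtx']);T=np.array(i['cam_to_world'])
    v,u=np.mgrid[0:depth.shape[0],0:depth.shape[1]]
    x=(u-K[0,2])/K[0,0]*depth;y=(v-K[1,2])/K[1,1]*depth
    P=np.stack([x,-y,-depth],-1)@T[:3,:3].T+T[:3,3]
    P[depth<=0]=np.nan
    return P
def proj(cam,p):
    i=env.camera_info(cam);K=np.array(i['mtx']);T=np.array(i['cam_to_world'])
    q=(np.atleast_2d(p)-T[:3,3])@T[:3,:3]
    return np.stack([K[0,0]*q[:,0]/-q[:,2]+K[0,2],K[1,1]*-q[:,1]/-q[:,2]+K[1,2]],-1)
E
python3 - <<'E'
from h import *
np.set_printoptions(precision=3,suppress=True)
for c in ('side','top'):
    p,d=env.camera(c);save(c+'0',p);np.savez(c+'0.npz',p=p,d=d)
    i=env.camera_info(c);print(c,np.array(i['mtx']),np.array(i['cam_to_world']),[k for k in i])
    for n in ['easel','leg_hinge','leg_bar','blue_mid','blue_foot','red_mid','rack']:
        print(n,[(np.array(r['xyz']).round(3).tolist(),round(r['score'],2)) for r in env.landmark_of(n,c)][:3])
s=env.get_state();print(s)
E
```

```text
pics
side [[384.852   0.    274.111]
 [  0.    384.852 205.022]
 [  0.      0.      1.   ]] [[ 0.832  0.369 -0.415  0.194]
 [-0.555  0.546 -0.627 -0.616]
 [-0.005  0.752  0.659  0.714]
 [ 0.     0.     0.     1.   ]] ['mtx', 'cam_to_world']
easel [([0.582, 0.085, 0.001], 0.75)]
leg_hinge [([0.624, 0.09, 0.031], 0.92)]
leg_bar [([0.527, 0.084, 0.097], 0.68)]
blue_mid [([0.85, -0.008, 0.095], 0.79), ([0.615, -0.219, 0.108], 0.67)]
blue_foot [([0.855, -0.007, -0.004], 0.82), ([0.62, -0.22, 0.01], 0.69), ([0.574, -0.468, 0.002], 0.43)]
red_mid [([0.534, -0.211, 0.106], 0.93)]
rack [([0.576, -0.211, -0.0], 0.93)]
top [[417.114   0.    277.938]
 [  0.    417.114 212.614]
 [  0.      0.      1.   ]] [[ 0.021  0.998 -0.058  0.515]
 [-1.     0.019 -0.024 -0.018]
 [-0.023  0.059  0.998  1.445]
 [ 0.     0.     0.     1.   ]] ['mtx', 'cam_to_world']
easel [([0.584, 0.084, 0.0], 0.6)]
leg_hinge [([0.624, 0.09, 0.033], 0.6)]
leg_bar [([0.531, 0.08, 0.095], 0.84)]
blue_mid [([0.845, -0.004, 0.094], 0.97), ([0.615, -0.222, 0.109], 0.67), ([0.574, -0.47, 0.004], 0.67)]
blue_foot [([0.851, -0.007, -0.004], 0.94), ([0.621, -0.219, 0.006], 0.68), ([0.571, -0.212, 0.003], 0.24)]
red_mid [([0.541, -0.206, 0.107], 0.69)]
rack []
{'time': 0.8, 'joint_pos': array([ 1.251,  0.264,  1.604, -0.   ,  1.274, -0.037]), 'joint_vel': array([ 0.001,  0.001,  0.001, -0.   , -0.001,  0.002]), 'joint_torque': array([ -0.   , -50.197, -35.723,   0.073,   0.018,   0.   ]), 'tcp_pos': array([0.188, 0.648, 0.239]), 'orientation': array([-2.512, -1.886, -0.   ]), 'wrist_force': array([ 0.481, -0.11 ,  0.371]), 'moment': array([-0.018,  0.051,  0.016]), 'gripper_width': 0.08808534390301902}
```

View pics/side0.png

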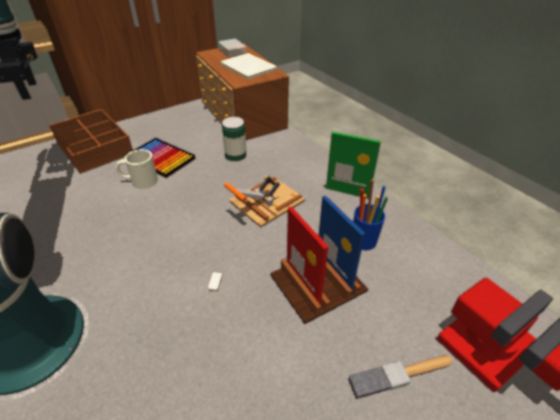

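View pics/top0.png

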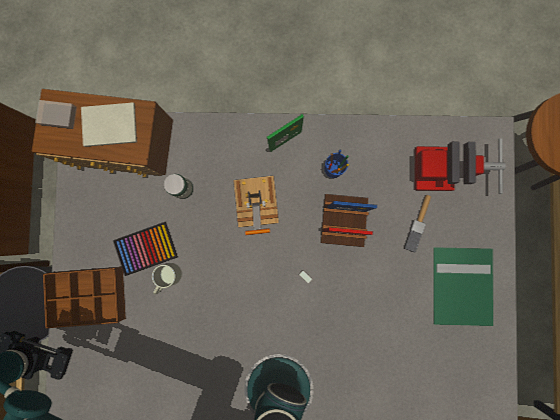

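The candidates for the blue panel are the blue board in the rack (side 340,243; top 350,206), the red board (side 305,255; top 345,231) and a green board standing behind (side 353,163; top 285,133). The blue one in the far slot fits the description. I'll check it in a crop and measure.

```bash
cat > m1.py <<'E'
from h import *
np.set_printoptions(precision=4,suppress=True)
S=np.load('side0.npz');T=np.load('top0.npz')
a=cv2.resize(S['p'][175:325,210:400],(560,442),interpolation=cv2.INTER_CUBIC);save('crop_side',a)
b=cv2.resize(T['p'][165:260,220:390],(790,441),interpolation=cv2.INTER_CUBIC);save('crop_top',b)
for c,D in(('side',S),('top',T)):
    P=cloud(c,D['d']);hsv=cv2.cvtColor(D['p'],cv2.COLOR_RGB2HSV)
    H,Sa,V=hsv[...,0],hsv[...,1],hsv[...,2]
    near=lambda x0,x1,y0,y1,z0,z1:(P[...,0]>x0)&(P[...,0]<x1)&(P[...,1]>y0)&(P[...,1]<y1)&(P[...,2]>z0)&(P[...,2]<z1)
    for nm,m in (('blue',(H>100)&(H<130)&(Sa>100)&near(.57,.66,-.33,-.12,.05,.25)),('red',((H<8)|(H>172))&(Sa>120)&near(.49,.57,-.33,-.12,.05,.25)),('bar',(H<16)&(Sa>170)&near(.48,.58,.0,.16,.07,.13)),
      ('easel',near(.5,.75,0,.17,.005,.05))):
        q=P[m]; 
        if len(q)<5: print(c,nm,len(q));continue
        print(c,nm,len(q),'min',np.percentile(q,2,axis=0),'max',np.percentile(q,98,axis=0),'med',np.median(q,axis=0))
        if nm in('blue','red'):
            tp=q[q[:,2]>np.percentile(q[:,2],98)-.012]
            A=np.c_[q[:,1],q[:,2],np.ones(len(q))];k=np.linalg.lstsq(A,q[:,0],rcond=None)[0];print('  x=a*y+b*z+c',k)
            print('   top strip y range',np.percentile(tp[:,1],[1,99]),'x',np.median(tp[:,0]),'z',tp[:,2].max())
        if nm=='bar':
            k=np.polyfit(q[:,1],q[:,0],1);print('  bar x slope',k)
        if nm=='easel':
            r=cv2.minAreaRect((q[:,:2]*1000).astype(np.float32));print('  rect',r)
for n in ['pencil_cup','tin','mug','eraser','brush','pencil_tray']:
    for c in('top','side'):
        print(n,c,[(np.round(r['xyz'],3),round(r['score'],2)) for r in env.landmark_of(n,c)][:2])
E
python3 m1.py
```

```text
side blue 1750 min [ 0.6073 -0.2866  0.0631] max [ 0.6193 -0.164   0.1982] med [ 0.6118 -0.2376  0.1565]
  x=a*y+b*z+c [0.0658 0.0162 0.6251]
   top strip y range [-0.287  -0.1616] x 0.6138975567696139 z 0.20016194167947066
side red 1806 min [ 0.5281 -0.2745  0.0564] max [ 0.5415 -0.1502  0.1984] med [ 0.5328 -0.2258  0.1524]
  x=a*y+b*z+c [0.0616 0.0158 0.5445]
   top strip y range [-0.2741 -0.1475] x 0.5352546038802722 z 0.20028099862509985
side bar 119 min [0.5224 0.0338 0.0894] max [0.5392 0.1106 0.1008] med [0.5297 0.064  0.0978]
  bar x slope [-0.1314  0.5388]
side easel 1676 min [0.5547 0.0142 0.006 ] max [0.716  0.1479 0.0461] med [0.6245 0.0681 0.0102]
  rect ((636.2639770507812, 88.08381652832031), (167.3402862548828, 143.7423553466797), 7.315728664398193)
top blue 155 min [ 0.6096 -0.2775  0.0692] max [ 0.6262 -0.1527  0.2041] med [ 0.6175 -0.2203  0.1992]
  x=a*y+b*z+c [0.0803 0.0363 0.6278]
   top strip y range [-0.2806 -0.1536] x 0.6177040112016686 z 0.20701742665531686
top red 184 min [ 0.5297 -0.2644  0.0886] max [ 0.5457 -0.139   0.2043] med [ 0.5381 -0.1995  0.1992]
[... 699 characters left out ...]
 top [(array([0.38 , 0.378, 0.001]), 0.84), (array([ 0.384, -0.082, -0.001]), 0.66)]
mug side [(array([0.378, 0.378, 0.005]), 0.97), (array([ 0.466,  0.469, -0.   ]), 0.63)]
eraser top [(array([ 0.386, -0.079,  0.002]), 0.51), (array([ 0.617, -0.222,  0.11 ]), 0.5)]
eraser side [(array([ 0.383, -0.086,  0.003]), 0.73), (array([0.582, 0.086, 0.   ]), 0.48)]
brush top [(array([ 0.575, -0.47 ,  0.004]), 0.74), (array([ 0.585,  0.088, -0.   ]), 0.39)]
brush side [(array([ 0.572, -0.468,  0.003]), 0.94)]
pencil_tray top [(array([ 0.462,  0.467, -0.   ]), 0.93), (array([0.583, 0.086, 0.002]), 0.45)]
pencil_tray side [(array([ 0.463,  0.469, -0.   ]), 0.96), (array([ 0.573, -0.469,  0.002]), 0.73)]
```

View pics/crop_side.png

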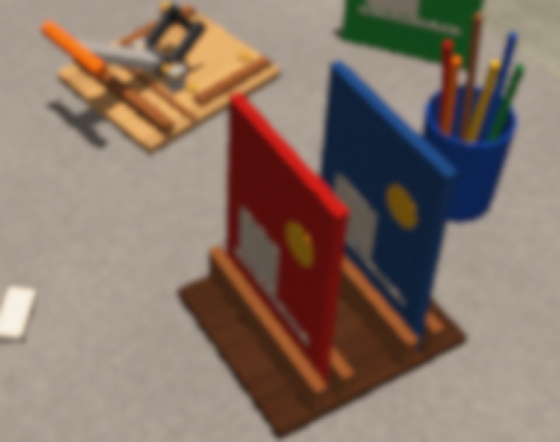

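View pics/crop_top.png

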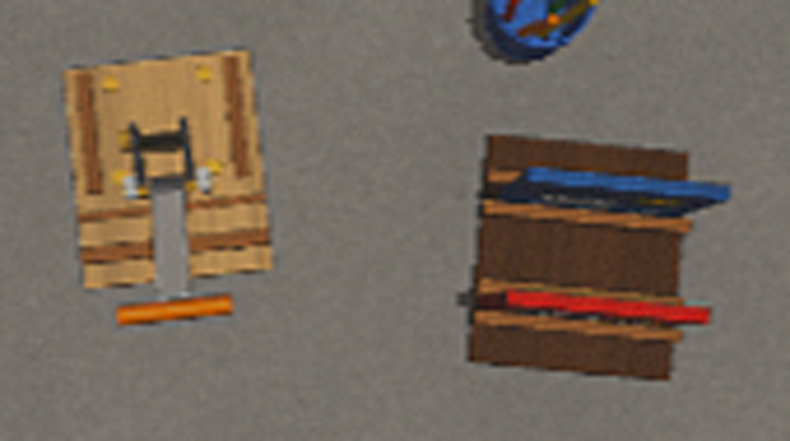

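The crops confirm it. Blue stands in the far slot (white and yellow pattern), red in the near slot, and the easel with its folded leg is left of the rack at a yaw of about +7.3°. I'll shut the gripper and move to in front of the bar, staying high.

Emit:
carry_out(
  plan=[
    [1,[-0.4665,0.4605,0.04],-23.5],
    [1,[-0.4665,0.4605,0.04],-23.5],
    [1,[-0.4665,0.4605,0.04],-23.5],
    [1,[-0.4665,0.4605,0.04],-23.5],
    [1,[-0.4665,0.4605,0.04],-23.5],
    [1,[-0.4665,0.4605,0.04],-23.5],
    [1,[-0.4665,0.4605,0.04],-23.5],
    [1,[-0.4665,0.4605,0.04],-23.5],
  ],
  grip_force=20,
)

```text
time: 2.4
tcp_pos: [0.4267, 0.2075, 0.2087]
orientation: [2.075, 2.358, 0.002]
wrist_force: [0.9, 0.7, -0.8]
gripper_width: 0.0098
```

Emit:
carry_out(
  plan=[
    [1,[-0.05,0.02,0.02],0],
    [1,[-0.1,0.04,0.05],0],
    [1,[-0.1435,0.055,0.08],0],
    [1,[-0.1435,0.055,0.11],0],
    [1,[-0.1435,0.055,0.122],0],
    [1,[-0.1435,0.055,0.122],0],
    [1,[-0.1435,0.055,0.122],0],
    [1,[-0.1435,0.055,0.122],0],
  ],
)

```text
time: 3.4
tcp_pos: [0.4997, 0.0746, 0.0877]
orientation: [2.073, 2.358, 0.003]
wrist_force: [1.0, 0.6, 0.6]
gripper_width: 0.0006
```

```bash
cat > st.py <<'E'
from h import *
O=np.array([.584,.083]);yw=np.radians(7.3)
ex=np.array([np.cos(yw),np.sin(yw)]);ey=np.array([-np.sin(yw),np.cos(yw)])
def st():
    s=env.get_state();p=np.array(s['tcp_pos']);w=np.array(s['wrist_force']);d=p[:2]-O
    v=np.degrees(2*np.arctan2(*np.array(s['orientation'])[[1,0]]))
    print('t',round(s['time'],2),'easel xyz mm',np.round([d@ex*1e3,d@ey*1e3,p[2]*1e3],1),'world',p.round(4),'toolx deg',round(v,1),'F easel',np.round([w[:2]@ex,w[:2]@ey,w[2]],1),'gw',round(s['gripper_width'],4))
if __name__=='__main__':
    import sys
    st()
    if len(sys.argv)>1:
        for c in('side','top'):
            p,d=env.camera(c);np.savez(c+sys.argv[1]+'.npz',p=p,d=d)
            q=p[110:260,190:360] if c=='side' else p[150:260,210:390]
            save(c+sys.argv[1],cv2.resize(q,None,fx=4,fy=4,interpolation=cv2.INTER_CUBIC))
E
python3 st.py 1
```

```text
t 3.4 easel xyz mm [-84.7   2.4  87.7] world [0.4997 0.0746 0.0877] toolx deg 97.4 F easel [1.  0.5 0.6] gw 0.0006
```

View pics/side1.png

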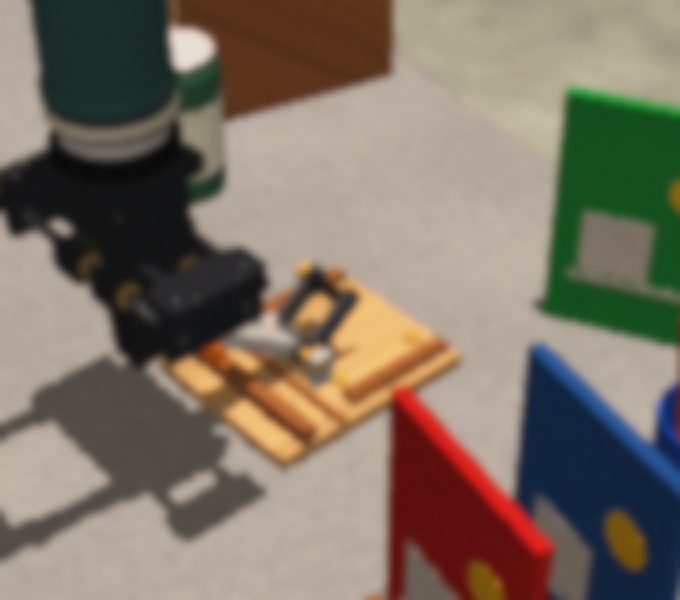

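View pics/top1.png

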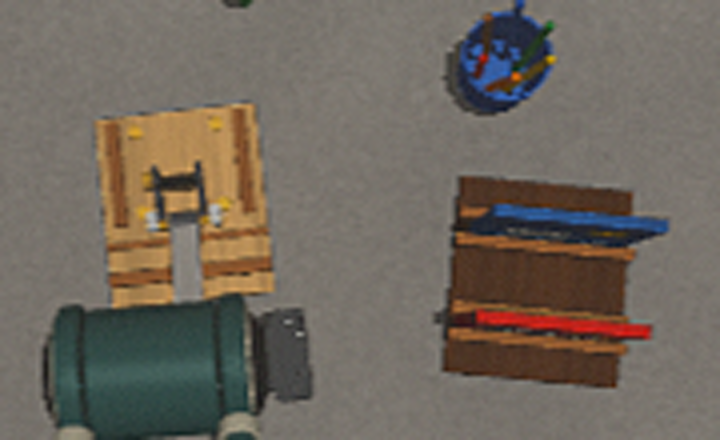

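The closed fingers are in front of the bar (side crop ~210,350), clear of everything. Next I'll swing the leg along its arc, stopping well below the earliest catch.

Emit:
carry_out(
  plan=[
    [1,[-0.002,0.014,-0.001],0],
    [1,[-0.002,0.02,-0.007],0],
    [1,[-0.002,0.027,-0.014],0],
    [1,[-0.002,0.034,-0.02],0],
    [1,[-0.002,0.042,-0.026],0],
    [1,[-0.002,0.05,-0.031],0],
    [1,[-0.002,0.058,-0.035],0],
    [1,[-0.002,0.066,-0.039],0],
  ],
)

```text
time: 4.5
tcp_pos: [0.5653, 0.0803, 0.1255]
orientation: [2.075, 2.358, 0.0]
wrist_force: [-0.8, -0.3, -0.5]
gripper_width: 0.0003
```

```bash
python3 st.py 2
```

```text
t 4.5 easel xyz mm [-18.9  -0.3 125.5] world [0.5653 0.0803 0.1255] toolx deg 97.3 F easel [-0.9 -0.2 -0.5] gw 0.0003
```

View pics/side2.png

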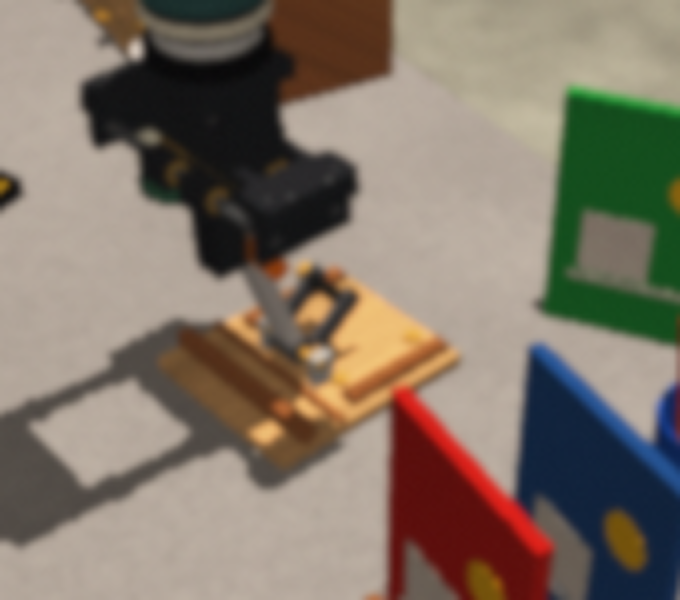

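View pics/top2.png

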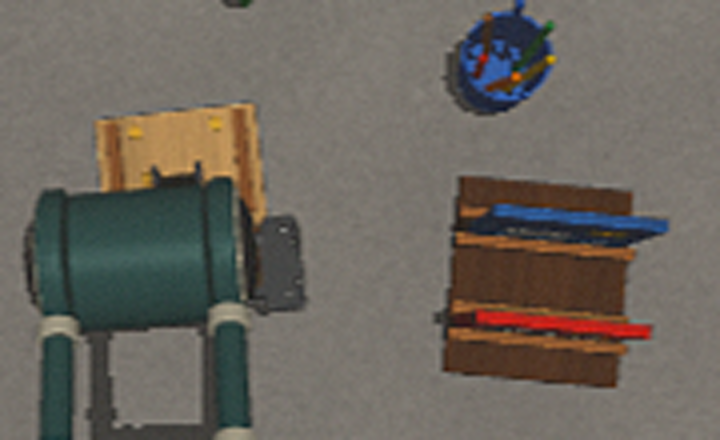

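The leg follows: the bar is raised behind the fingers (side crop ~270,265) and the force is about 1 to 2 N. From here I'll use smaller steps with a force check after each.

Emit:
carry_out(
  plan=[
    [1,[0,0.003,-0.002],0],
    [1,[0,0.006,-0.003],0],
    [1,[0,0.009,-0.004],0],
    [1,[0,0.012,-0.005],0],
    [1,[0,0.014,-0.005],0],
    [1,[0,0.016,-0.006],0],
    [1,[0,0.016,-0.006],0],
    [1,[0,0.016,-0.006],0],
  ],
)

```text
time: 5.6
tcp_pos: [0.5803, 0.0824, 0.1313]
orientation: [2.076, 2.358, 0.0]
wrist_force: [-0.5, 0.6, -0.5]
gripper_width: 0.0008
```

Emit:
carry_out(
  plan=[
    [1,[0,0.001,0],0],
    [1,[0,0.002,0],0],
    [1,[0,0.003,-0.001],0],
    [1,[0,0.004,-0.001],0],
    [1,[0,0.005,-0.001],0],
    [1,[0,0.006,-0.001],0],
    [1,[0,0.006,-0.001],0],
    [1,[0,0.006,-0.001],0],
  ],
)

```text
time: 6.6
tcp_pos: [0.5863, 0.0831, 0.1323]
orientation: [2.076, 2.358, 0.0]
wrist_force: [-1.4, 0.7, 0.7]
gripper_width: 0.0007
```

```bash
python3 st.py
```

```text
t 6.6 easel xyz mm [  2.3  -0.2 132.3] world [0.5863 0.0831 0.1323] toolx deg 97.3 F easel [-1.3  0.9  0.7] gw 0.0007
```

Emit:
carry_out(
  plan=[
    [1,[0,0.001,0],0],
    [1,[0,0.002,0],0],
    [1,[0,0.003,0],0],
    [1,[0,0.004,0],0],
    [1,[0,0.005,0],0],
    [1,[0,0.005,0],0],
    [1,[0,0.005,0],0],
    [1,[0,0.005,0],0],
  ],
)

```text
time: 7.6
tcp_pos: [0.5912, 0.0838, 0.1322]
orientation: [-2.076, -2.358, -0.0]
wrist_force: [-1.0, 0.8, 1.0]
gripper_width: -0.0
```

Emit:
carry_out(
  plan=[
    [1,[0,0.001,0],0],
    [1,[0,0.002,0],0],
    [1,[0,0.003,0],0],
    [1,[0,0.004,0],0],
    [1,[0,0.004,0],0],
    [1,[0,0.004,0],0],
    [1,[0,0.004,0],0],
    [1,[0,0.004,0],0],
  ],
)

```text
time: 8.6
tcp_pos: [0.5952, 0.0843, 0.1322]
orientation: [2.076, 2.358, -0.0]
wrist_force: [-0.5, -0.4, 0.2]
gripper_width: 0.0004
```

Emit:
carry_out(
  plan=[
    [1,[0,0.001,0],0],
    [1,[0,0.002,0],0],
    [1,[0,0.003,0],0],
    [1,[0,0.003,0],0],
    [1,[0,0.003,0],0],
    [1,[0,0.003,0],0],
    [1,[0,0.003,0],0],
    [1,[0,0.003,0],0],
  ],
)

```text
time: 9.6
tcp_pos: [0.5981, 0.0846, 0.1322]
orientation: [-2.076, -2.358, 0.0]
wrist_force: [-1.3, -0.4, 0.2]
gripper_width: 0.0004
```

Emit:
carry_out(
  plan=[
    [1,[0,0.001,0],0],
    [1,[0,0.002,0],0],
    [1,[0,0.003,0],0],
    [1,[0,0.004,0],0],
    [1,[0,0.005,0],0],
    [1,[0,0.005,0],0],
    [1,[0,0.005,0],0],
    [1,[0,0.005,0],0],
  ],
)

```text
time: 10.6
tcp_pos: [0.6031, 0.0853, 0.1322]
orientation: [-2.076, -2.358, 0.0]
wrist_force: [0.1, -0.3, 0.5]
gripper_width: -0.0001
```

Emit:
carry_out(
  plan=[
    [1,[0,0.001,0],0],
    [1,[0,0.002,0],0],
    [1,[0,0.003,0],0],
    [1,[0,0.004,0],0],
    [1,[0,0.005,0],0],
    [1,[0,0.005,0],0],
    [1,[0,0.005,0],0],
    [1,[0,0.005,0],0],
  ],
)

```text
time: 11.6
tcp_pos: [0.6081, 0.0859, 0.1323]
orientation: [2.076, 2.358, 0.0]
wrist_force: [-0.9, -0.0, -0.2]
gripper_width: 0.0
```

```bash
python3 st.py 3
```

```text
t 11.6 easel xyz mm [ 24.2  -0.2 132.3] world [0.6081 0.0859 0.1323] toolx deg 97.3 F easel [-0.9  0.1 -0.2] gw 0.0
```

View pics/side3.png

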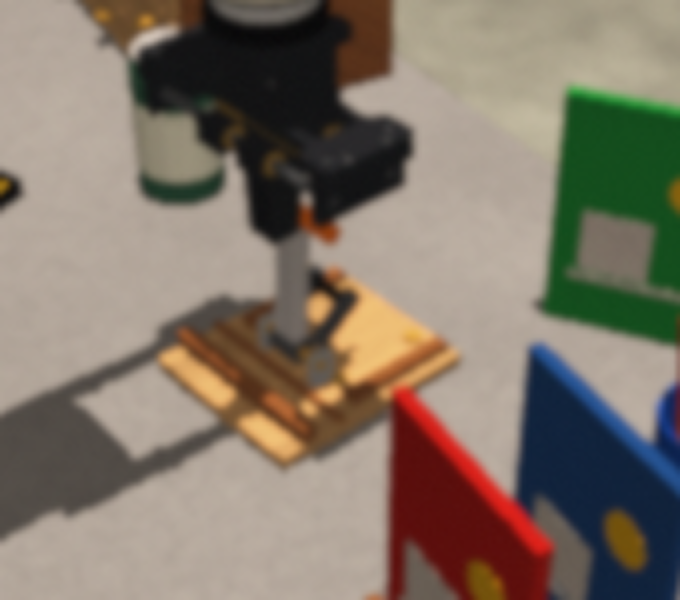

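The leg is about vertical and in light contact, with no catch yet. Continuing.

Emit:
carry_out(
  plan=[
    [1,[0,0.001,0],0],
    [1,[0,0.002,0],0],
    [1,[0,0.003,0],0],
    [1,[0,0.004,0],0],
    [1,[0,0.005,0],0],
    [1,[0,0.005,0],0],
    [1,[0,0.005,0],0],
    [1,[0,0.005,0],0],
  ],
)

```text
time: 12.7
tcp_pos: [0.613, 0.0865, 0.1322]
orientation: [2.076, 2.358, -0.0]
wrist_force: [-0.1, 0.3, 0.5]
gripper_width: 0.0003
```

Emit:
carry_out(
  plan=[
    [1,[0,0.001,0],0],
    [1,[0,0.002,0],0],
    [1,[0,0.003,0],0],
    [1,[0,0.004,0],0],
    [1,[0,0.005,0],0],
    [1,[0,0.005,0],0],
    [1,[0,0.005,0],0],
    [1,[0,0.005,0],0],
  ],
)

```text
time: 13.7
tcp_pos: [0.6181, 0.0872, 0.1324]
orientation: [2.075, 2.358, 0.0]
wrist_force: [-0.6, 0.4, -1.2]
gripper_width: 0.0001
```

Emit:
carry_out(
  plan=[
    [1,[0,0.001,0],0],
    [1,[0,0.002,0],0],
    [1,[0,0.003,0],0],
    [1,[0,0.004,0],0],
    [1,[0,0.005,0],0],
    [1,[0,0.005,0],0],
    [1,[0,0.005,0],0],
    [1,[0,0.005,0],0],
  ],
)

```text
time: 14.7
tcp_pos: [0.6231, 0.0878, 0.1324]
orientation: [2.075, 2.358, 0.0]
wrist_force: [-1.5, 0.1, -1.0]
gripper_width: 0.0005
```

Emit:
carry_out(
  plan=[
    [1,[0,0.001,0],0],
    [1,[0,0.002,0],0],
    [1,[0,0.003,0],0],
    [1,[0,0.004,0.001],0],
    [1,[0,0.005,0.001],0],
    [1,[0,0.005,0.001],0],
    [1,[0,0.005,0.001],0],
    [1,[0,0.005,0.001],0],
  ],
)

```text
time: 15.7
tcp_pos: [0.628, 0.0885, 0.1314]
orientation: [2.075, 2.358, 0.0]
wrist_force: [-0.2, -0.1, 0.3]
gripper_width: 0.0006
```

Emit:
carry_out(
  plan=[
    [1,[0,0.001,0],0],
    [1,[0,0.002,0],0],
    [1,[0,0.003,0],0],
    [1,[0,0.004,0.001],0],
    [1,[0,0.005,0.001],0],
    [1,[0,0.005,0.001],0],
    [1,[0,0.005,0.001],0],
    [1,[0,0.005,0.001],0],
  ],
)

```text
time: 16.7
tcp_pos: [0.6329, 0.0891, 0.1303]
orientation: [2.075, 2.358, 0.0]
wrist_force: [-0.0, -0.3, 0.7]
gripper_width: 0.0001
```

```bash
python3 st.py 4
```

```text
t 16.7 easel xyz mm [ 49.3  -0.2 130.3] world [0.6329 0.0891 0.1303] toolx deg 97.3 F easel [-0.1 -0.3  0.7] gw 0.0001
```

View pics/side4.png

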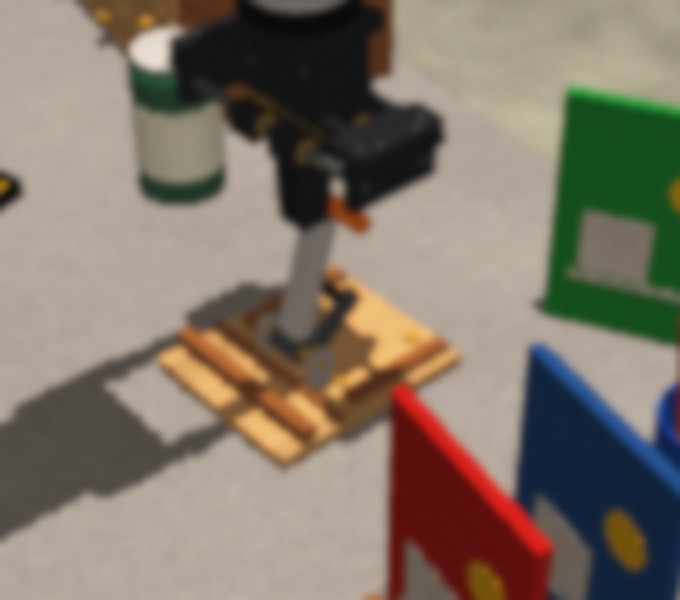

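View pics/top4.png

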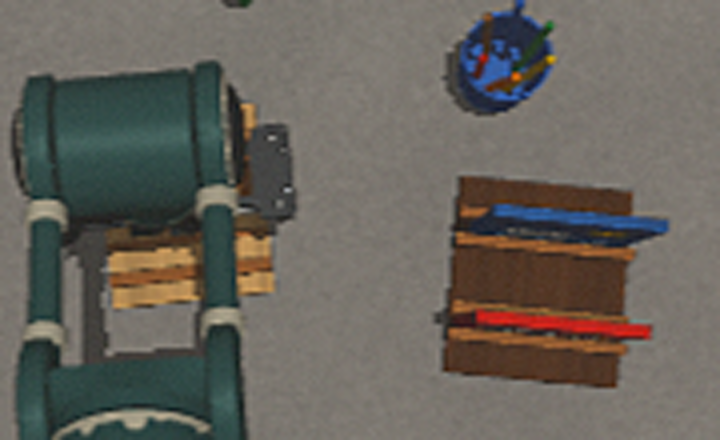

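The leg is still riding on the fingers past vertical (bar at ~345,215 in the side crop), so I'll keep going.

Emit:
carry_out(
  plan=[
    [1,[0,0.001,0],0],
    [1,[0,0.002,0],0],
    [1,[0,0.003,0.001],0],
    [1,[0,0.004,0.001],0],
    [1,[0,0.005,0.001],0],
    [1,[0,0.005,0.001],0],
    [1,[0,0.005,0.001],0],
    [1,[0,0.005,0.001],0],
  ],
)

```text
time: 17.8
tcp_pos: [0.6378, 0.0897, 0.1292]
orientation: [2.076, 2.358, 0.0]
wrist_force: [-1.1, -1.2, 0.3]
gripper_width: 0.0001
```

Emit:
carry_out(
  plan=[
    [1,[0,0.001,0],0],
    [1,[0,0.002,0],0],
    [1,[0,0.003,0.001],0],
    [1,[0,0.004,0.001],0],
    [1,[0,0.005,0.002],0],
    [1,[0,0.005,0.002],0],
    [1,[0,0.005,0.002],0],
    [1,[0,0.005,0.002],0],
  ],
)

```text
time: 18.8
tcp_pos: [0.6429, 0.0904, 0.1273]
orientation: [2.075, 2.358, 0.0]
wrist_force: [-0.3, -0.2, 0.9]
gripper_width: 0.0003
```

Emit:
carry_out(
  plan=[
    [1,[0,0.001,0],0],
    [1,[0,0.002,0],0],
    [1,[0,0.003,0.001],0],
    [1,[0,0.004,0.001],0],
    [1,[0,0.004,0.002],0],
    [1,[0,0.004,0.002],0],
    [1,[0,0.004,0.002],0],
    [1,[0,0.004,0.002],0],
  ],
)

```text
time: 19.8
tcp_pos: [0.647, 0.0909, 0.1254]
orientation: [2.075, 2.358, 0.001]
wrist_force: [-0.9, -0.2, 1.8]
gripper_width: 0.0003
```

Emit:
carry_out(
  plan=[
    [1,[0,0.001,0],0],
    [1,[0,0.002,0],0],
    [1,[0,0.003,0.001],0],
    [1,[0,0.003,0.001],0],
    [1,[0,0.003,0.001],0],
    [1,[0,0.003,0.001],0],
    [1,[0,0.003,0.001],0],
    [1,[0,0.003,0.001],0],
  ],
)

```text
time: 20.8
tcp_pos: [0.6499, 0.0913, 0.1243]
orientation: [2.075, 2.358, 0.0]
wrist_force: [-0.5, -0.3, 1.3]
gripper_width: 0.0004
```

```bash
python3 st.py 5
```

```text
t 20.8 easel xyz mm [ 66.4  -0.2 124.3] world [0.6499 0.0913 0.1243] toolx deg 97.3 F easel [-0.5 -0.2  1.3] gw 0.0004
```

View pics/side5.png

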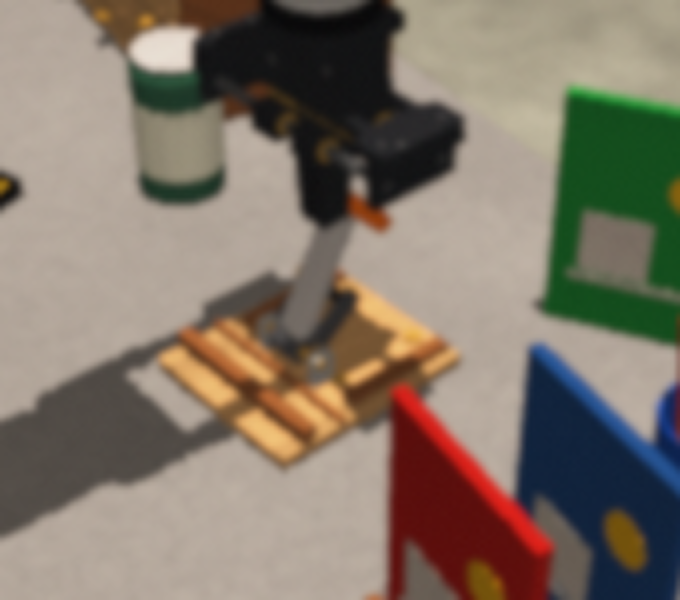

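```bash
cat > bar.py <<'E'
from h import *
from st import O,ex,ey
import sys
for c in('side','top'):
    D=np.load(c+sys.argv[1]+'.npz');P=cloud(c,D['d']);hsv=cv2.cvtColor(D['p'],cv2.COLOR_RGB2HSV)
    m=(hsv[...,0]<16)&(hsv[...,1]>150)&(P[...,2]>.09)&(P[...,2]<.18)&(abs(P[...,1]-.09)<.08)&(abs(P[...,0]-.63)<.13)
    q=P[m]
    if len(q)<5: print(c,len(q));continue
    X=(q[:,:2]-O)@ex*1e3;Y=(q[:,:2]-O)@ey*1e3
    print(c,len(q),'x',np.percentile(X,[5,50,95]).round(1),'y',np.percentile(Y,[5,50,95]).round(1),'z',np.percentile(q[:,2]*1e3,[5,50,95]).round(1))
E
for i in 3 4 5; do python3 bar.py $i; done
```

```text
side 32 x [31.7 37.7 43. ] y [-39.3 -20.9 -13.8] z [139.7 143.7 150.5]
top 0
side 39 x [55.3 63.3 69.7] y [-40.2 -21.6 -14.2] z [136.3 140.2 147.9]
top 0
side 42 x [75.  82.  86.8] y [-40.4 -23.2 -14.4] z [128.  132.5 140.6]
top 0
```

The bar is at about x 83 mm, z 131 mm in the easel frame (opening about 1.4 rad), so the catch must be close. Using finer steps.

Emit:
carry_out(
  plan=[
    [1,[0,0.001,0],0],
    [1,[0,0.002,0.001],0],
    [1,[0,0.003,0.002],0],
    [1,[0,0.003,0.002],0],
    [1,[0,0.003,0.002],0],
    [1,[0,0.003,0.002],0],
    [1,[0,0.003,0.002],0],
    [1,[0,0.003,0.002],0],
  ],
)

```text
time: 21.9
tcp_pos: [0.6527, 0.0916, 0.1221]
orientation: [-2.076, -2.358, 0.0]
wrist_force: [0.1, 0.7, -0.4]
gripper_width: 0.0005
```

Emit:
carry_out(
  plan=[
    [1,[0,0.001,0],0],
    [1,[0,0.002,0.001],0],
    [1,[0,0.003,0.002],0],
    [1,[0,0.003,0.002],0],
    [1,[0,0.003,0.002],0],
    [1,[0,0.003,0.002],0],
    [1,[0,0.003,0.002],0],
    [1,[0,0.003,0.002],0],
  ],
)

```text
time: 22.9
tcp_pos: [0.6557, 0.092, 0.1202]
orientation: [-2.076, -2.358, 0.0]
wrist_force: [0.3, 1.0, 0.1]
gripper_width: 0.0003
```

```bash
python3 st.py 6; python3 bar.py 6
```

```text
t 22.9 easel xyz mm [ 72.2  -0.2 120.2] world [0.6557 0.092  0.1202] toolx deg -262.7 F easel [0.5 0.9 0.1] gw 0.0003
side 39 x [80.6 91.5 97.7] y [-40.3 -19.4  -9. ] z [122.9 127.  140.2]
top 0
```

View pics/side6.png

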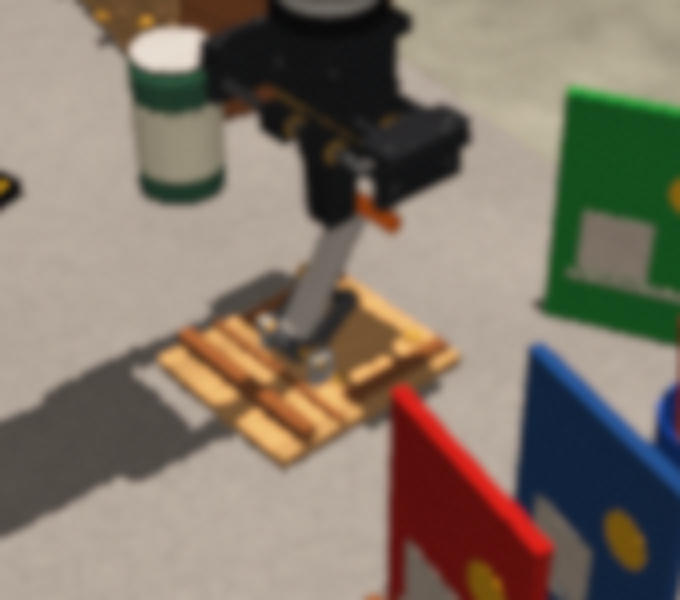

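Contact force dropped to zero and the bar moved ahead of the fingers, so the catch has probably clicked. I'll follow it to feel the stop.

Emit:
carry_out(
  plan=[
    [1,[0,0.001,0],0],
    [1,[0,0.002,0.001],0],
    [1,[0,0.003,0.001],0],
    [1,[0,0.003,0.001],0],
    [1,[0,0.003,0.001],0],
    [1,[0,0.003,0.001],0],
    [1,[0,0.003,0.001],0],
    [1,[0,0.003,0.001],0],
  ],
)

```text
time: 24.0
tcp_pos: [0.6586, 0.0924, 0.1193]
orientation: [-2.076, -2.358, -0.0]
wrist_force: [0.5, 0.2, -0.4]
gripper_width: 0.0001
```

Emit:
carry_out(
  plan=[
    [1,[0,0.001,0],0],
    [1,[0,0.002,0.001],0],
    [1,[0,0.002,0.001],0],
    [1,[0,0.002,0.001],0],
    [1,[0,0.002,0.001],0],
    [1,[0,0.002,0.001],0],
    [1,[0,0.002,0.001],0],
    [1,[0,0.002,0.001],0],
  ],
)

```text
time: 25.0
tcp_pos: [0.6603, 0.0926, 0.1182]
orientation: [-2.075, -2.358, 0.001]
wrist_force: [-5.2, 0.8, 2.2]
gripper_width: 0.0003
```

```bash
python3 st.py 7; python3 bar.py 7
```

```text
t 25.0 easel xyz mm [ 76.9  -0.2 118.2] world [0.6603 0.0926 0.1182] toolx deg -262.7 F easel [-5.1  1.5  2.2] gw 0.0003
side 40 x [82.8 92.9 98.9] y [-41.5 -22.3 -11.1] z [121.3 125.9 134.8]
top 0
```

The force rose to 5.5 N on the bar at an opening of about 1.5 rad, so that's the stop; pushing further isn't needed. I'll back off, check that the leg stays, and head to the rack while turning the tool.

Emit:
carry_out(
  plan=[
    [1,[0,-0.03,-0.005],0],
    [1,[0,-0.05,-0.05],10],
    [1,[-0.01,-0.06,-0.11],20],
    [1,[-0.06,-0.07,-0.15],30],
    [1,[-0.12,-0.083,-0.152],40],
    [1,[-0.18,-0.083,-0.152],50],
    [1,[-0.24,-0.083,-0.152],60],
    [0.1,[-0.3056,-0.083,-0.152],70],
  ],
)

```text
time: 26.1
tcp_pos: [0.6182, -0.2203, 0.2709]
orientation: [3.053, 0.732, 0.006]
wrist_force: [0.5, 0.5, 0.7]
gripper_width: 0.0085
```

```bash
python3 st.py 8; python3 bar.py 8
```

```text
t 26.1 easel xyz mm [  -4.6 -305.2  270.9] world [ 0.6182 -0.2203  0.2709] toolx deg 27.0 F easel [0.6 0.4 0.7] gw 0.0085
side 101 x [90.3 93.8 99.6] y [-39.6  -4.1  32.1] z [122.5 126.4 128.8]
top 82 x [ 92.2  96.2 103.9] y [-30.5   5.6  40.3] z [124.9 129.5 134.4]
```

View pics/side8.png

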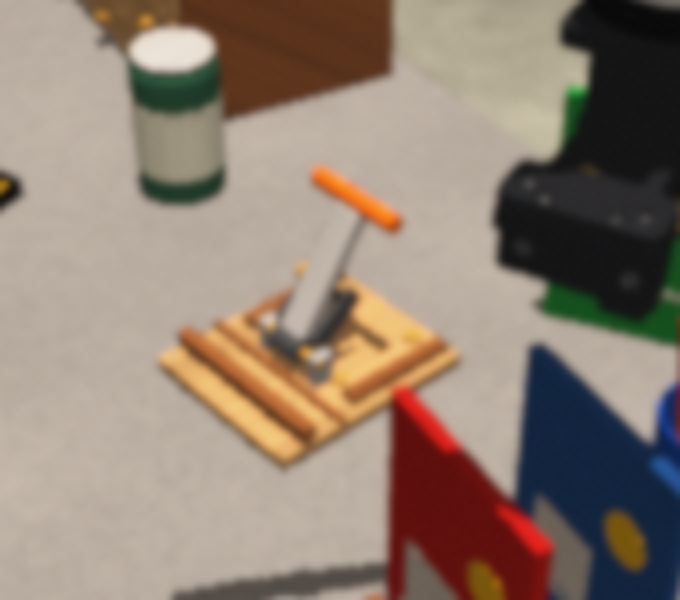

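View pics/top8.png

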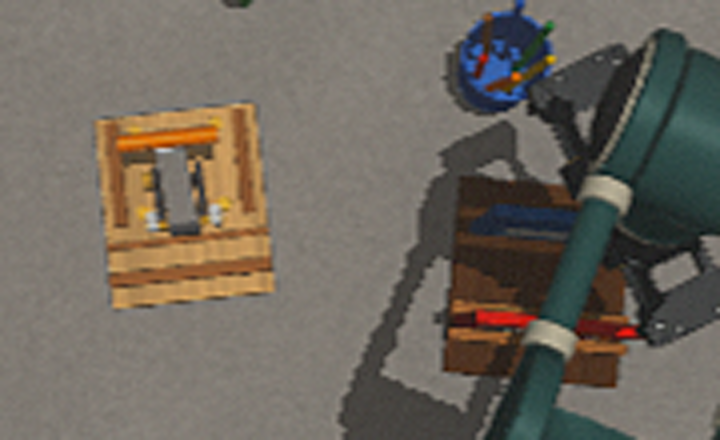

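```bash
sed -i 's/side0/side8/;s/top0/top8/' m1.py; sed -n '1,30p' m1.py | sed "s/save('crop[^)]*)/0/g; /^for n in/,\$d" > m2.py; python3 m2.py
```

```text
side blue 1724 min [ 0.6072 -0.2867  0.0633] max [ 0.618  -0.1639  0.1982] med [ 0.6117 -0.2384  0.1553]
  x=a*y+b*z+c [0.0643 0.0142 0.625 ]
   top strip y range [-0.2868 -0.1625] x 0.6134214839527583 z 0.19986907925922526
side red 1808 min [ 0.528  -0.2746  0.0562] max [ 0.5413 -0.1493  0.1984] med [ 0.5328 -0.2254  0.1508]
  x=a*y+b*z+c [0.0609 0.0138 0.5446]
   top strip y range [-0.2745 -0.1479] x 0.5350631267353874 z 0.19986369116386815
side bar 0
side easel 1753 min [0.5556 0.0136 0.006 ] max [0.7165 0.1477 0.045 ] med [0.6181 0.0707 0.0105]
  rect ((637.0296630859375, 87.73814392089844), (166.74240112304688, 142.9928436279297), 6.9776740074157715)
top blue 91 min [ 0.6137 -0.2126  0.0631] max [ 0.6261 -0.1522  0.2037] med [ 0.618  -0.1822  0.1985]
  x=a*y+b*z+c [0.1063 0.0435 0.6305]
   top strip y range [-0.2103 -0.1525] x 0.6202862635413305 z 0.2054454068052891
top red 122 min [ 0.5298 -0.2591  0.0659] max [ 0.5469 -0.139   0.2047] med [ 0.5386 -0.1742  0.199 ]
  x=a*y+b*z+c [0.087  0.0321 0.5497]
   top strip y range [-0.2571 -0.141 ] x 0.5392397975008655 z 0.20674297545110543
top bar 0
top easel 1734 min [0.5298 0.0184 0.0054] max [0.7249 0.1653 0.039 ] med [0.622  0.0863 0.0138]
  rect ((624.8690185546875, 84.86474609375), (169.89964294433594, 248.9359588623047), 89.93374633789062)
```

The leg holds on its own at the stop: bar at easel x ≈ 95 mm, z ≈ 125 mm, θ ≈ 1.53. Now I'll line up over the blue panel and descend.

Emit:
carry_out(
  plan=[
    [0.05,[0,0,0],10.5],
    [0.05,[0,0,0],21],
    [0.05,[0,0,0],31],
    [0.05,[0,0,0.02],31],
    [0.05,[0,0,0.05],31],
    [0.05,[0,0,0.085],31],
    [0.05,[0,0,0.106],31],
    [0.05,[0,0,0.106],31],
  ],
)

```text
time: 27.2
tcp_pos: [0.6152, -0.217, 0.1611]
orientation: [-3.138, 0.098, 0.007]
wrist_force: [0.1, -0.0, -0.1]
gripper_width: 0.0416
```

```bash
sed -i 's/p\[110:260,190:360\]/p[110:260,240:410]/;s/p\[150:260,210:390\]/p[150:260,220:400]/' st.py; python3 st.py 9
```

```text
t 27.2 easel xyz mm [  -7.2 -301.6  161.1] world [ 0.6152 -0.217   0.1611] toolx deg 356.4 F easel [ 0.1 -0.1 -0.1] gw 0.0416
```

View pics/side9.png

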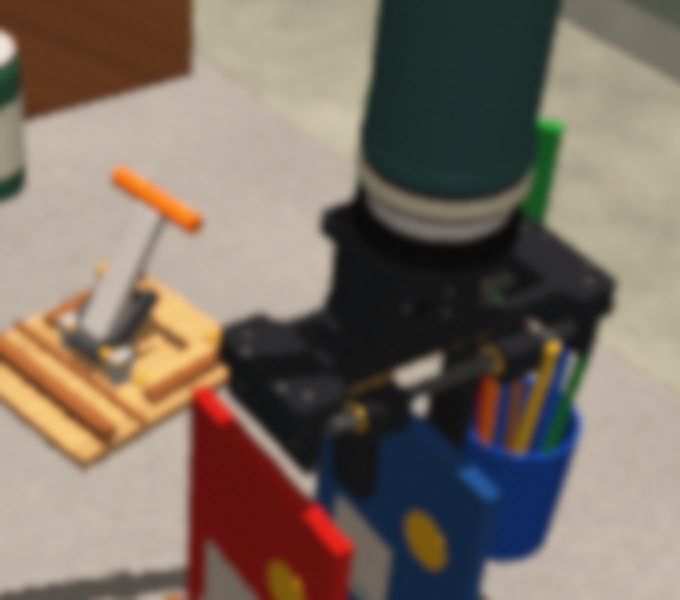

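The fingers straddle the blue panel's top edge (side crop ~355,470), with the gripper body clear of red. Fine-centre and close.

Emit:
carry_out(
  plan=[
    [0.05,[0.002,0.003,0],0],
    [0.05,[0.002,0.003,0],0],
    [1,[0.002,0.003,0],0],
    [1,[0.002,0.003,0],0],
    [1,[0.002,0.003,0],0],
    [1,[0.002,0.003,0],0],
    [1,[0.002,0.003,0],0],
    [1,[0.002,0.003,0],0],
  ],
  grip_force=25,
)

```text
time: 28.3
tcp_pos: [0.6184, -0.221, 0.1642]
orientation: [-3.14, 0.101, 0.001]
wrist_force: [-0.6, 0.4, 1.8]
gripper_width: 0.0097
```

Emit:
carry_out(
  plan=[
    [1,[0,0,-0.01],0],
    [1,[0,0,-0.03],0],
    [1,[0,0,-0.055],0],
    [1,[0,0,-0.08],0],
    [1,[0,0,-0.1],0],
    [1,[0,0,-0.115],0],
    [1,[0,0,-0.115],0],
    [1,[0,0,-0.115],0],
  ],
)

```text
time: 29.3
tcp_pos: [0.6181, -0.2209, 0.2783]
orientation: [-3.139, 0.101, 0.002]
wrist_force: [-0.3, -0.0, -1.7]
gripper_width: 0.0099
```

```bash
python3 st.py 10
```

```text
t 29.3 easel xyz mm [  -4.8 -305.7  278.3] world [ 0.6181 -0.2209  0.2783] toolx deg 356.3 F easel [-0.3  0.  -1.7] gw 0.0099
```

The panel is lifted (weight about 1.7 N). Carry it sideways to above the seat, aligning with the easel's yaw.

Emit:
carry_out(
  plan=[
    [1,[0,-0.03,-0.005],0],
    [1,[-0.005,-0.08,-0.005],0],
    [1,[-0.01,-0.13,-0.005],0],
    [1,[-0.015,-0.18,-0.005],-3],
    [1,[-0.025,-0.23,-0.005],-7],
    [1,[-0.035,-0.275,-0.005],-11],
    [1,[-0.045,-0.303,0],-11],
    [1,[-0.045,-0.303,0.02],-11],
  ],
)

```text
time: 30.4
tcp_pos: [0.5933, 0.0863, 0.2594]
orientation: [-3.135, -0.205, -0.003]
wrist_force: [0.8, -0.7, -1.5]
gripper_width: 0.01
```

```bash
sed -i 's/p\[110:260,240:410\]/p[90:260,190:360]/;s/p\[150:260,220:400\]/p[140:260,190:370]/' st.py; python3 st.py 11
cat > pan.py <<'E'
from h import *
from st import O,ex,ey
import sys
np.set_printoptions(precision=1,suppress=True)
for c in('side','top'):
    D=np.load(c+sys.argv[1]+'.npz');P=cloud(c,D['d']);hsv=cv2.cvtColor(D['p'],cv2.COLOR_RGB2HSV)
    box=(abs(P[...,1]-.085)<.12)&(abs(P[...,0]-.63)<.13)
    m=(hsv[...,0]>100)&(hsv[...,0]<130)&(hsv[...,1]>100)&(P[...,2]>.014)&box
    def E(q): return np.c_[(q[:,:2]-O)@ex,(q[:,:2]-O)@ey,q[:,2]]*1e3
    q=E(P[m]); 
    print(c,'blue',len(q))
    if len(q)<20: continue
    for k in range(3): print('   xyz'[k+3],np.percentile(q[:,k],[1,5,50,95,99]))
    A=np.c_[q[:,1],q[:,2],np.ones(len(q))];k=np.linalg.lstsq(A,q[:,0],rcond=None)[0];print('  x=%.3f*y+%.3f*z+%.1f'%tuple(k))
    b=E(P[box&(P[...,2]>.004)&(P[...,2]<.020)]);
    print('  base y',np.percentile(b[:,1],[.5,99.5]),'mid',np.percentile(b[:,1],[.5,99.5]).mean())
    for h in(30,60,100,140,170):
        s=q[abs(q[:,2]-h)<6]
        if len(s)>8: print('   z',h,'y',s[:,1].min(),s[:,1].max(),'mid',(s[:,1].min()+s[:,1].max())/2)
E
python3 pan.py 11
```

```text
t 30.4 easel xyz mm [  9.6   2.1 259.4] world [0.5933 0.0863 0.2594] toolx deg -352.5 F easel [ 0.7 -0.8 -1.5] gw 0.01
side blue 1531
x [-8.5  3.8  5.6  8.3 13.8]
y [-65.  -63.5 -19.4  55.6  61.3]
z [110.6 117.3 216.2 291.3 293.5]
  x=-0.009*y+-0.001*z+5.7
  base y [-71.9  67.2] mid -2.3253240338900625
   z 140 y -65.51906765529428 65.72927391784691 mid 0.10510313127631576
   z 170 y -64.5109699488063 59.721994278085575 mid -2.3944878353603656
top blue 22
x [ 3.9  4.   6.7 12.4 12.5]
y [-60.4 -60.2 -56.1 -48.6 -45.4]
z [115.4 123.1 273.1 293.8 294. ]
  x=-0.068*y+0.026*z+-2.9
  base y [-131.1  121.8] mid -4.633350092835805
```

View pics/side11.png

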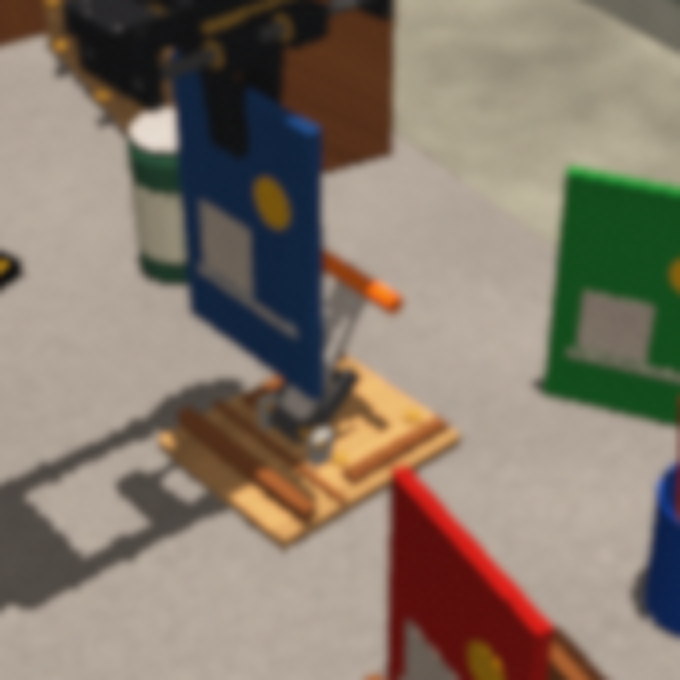

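The panel is square to the easel (side crop: foot over the seat, bar behind at ~365,280) and centred within about 2 mm. Lowering it to the seat.

Emit:
carry_out(
  plan=[
    [1,[0,0.001,0.02],0],
    [1,[0,0.001,0.04],0],
    [1,[0,0.001,0.06],0],
    [1,[0,0.001,0.075],0],
    [1,[0,0.001,0.084],0],
    [1,[0,0.001,0.088],0],
    [1,[0,0.001,0.09],0],
    [1,[0,0.001,0.09],0],
  ],
)

```text
time: 31.5
tcp_pos: [0.5937, 0.0833, 0.1698]
orientation: [-3.135, -0.2, -0.002]
wrist_force: [-0.5, 0.0, -1.7]
gripper_width: 0.0095
```

```bash
python3 st.py 12;python3 pan.py 12
```

```text
t 31.5 easel xyz mm [  9.7  -0.9 169.8] world [0.5937 0.0833 0.1698] toolx deg -352.7 F easel [-0.5  0.1 -1.7] gw 0.0095
side blue 1224
x [-9.9  3.6  5.6  8.7 13.2]
y [-68.  -66.7 -23.6  51.8  57.3]
z [ 23.8  29.5 128.5 202.1 207.2]
  x=-0.005*y+-0.010*z+6.4
  base y [-71.9  65.7] mid -3.086145810212365
   z 30 y -66.96245336182476 57.30938874097119 mid -4.826532310426785
   z 60 y -68.2462482849487 54.41730396905934 mid -6.914472157944683
   z 100 y -68.86776700897167 55.091278965911854 mid -6.888244021529907
   z 140 y -68.7411745600217 59.02871511259411 mid -4.856229723713799
   z 170 y -67.8966043907044 54.16030435121745 mid -6.868150019743474
top blue 17
```

Emit:
carry_out(
  plan=[
    [1,[0,-0.001,0.001],0],
    [1,[0,-0.001,0.002],0],
    [1,[0,-0.001,0.003],0],
    [1,[0,-0.001,0.003],0],
    [1,[0,-0.001,0.0035],0],
    [1,[0,-0.001,0.0035],0],
    [1,[0,-0.001,0.0035],0],
    [1,[0,-0.001,0.0035],0],
  ],
)

```text
time: 32.6
tcp_pos: [0.5934, 0.0843, 0.1661]
orientation: [-3.135, -0.2, -0.001]
wrist_force: [-0.3, 0.4, 1.1]
gripper_width: 0.01
```

It's seated (the vertical force reversed to +1.1 N). Open the fingers slightly, raise a little, then ease the top back between the fingers.

Emit:
carry_out(
  plan=[
    [0.5,[0,0,0],0],
    [0.5,[0,0,0],0],
    [0.5,[0,0,-0.006],0],
    [0.5,[0,0,-0.014],0],
    [0.5,[0.005,0,-0.014],0],
    [0.5,[0.01,0,-0.014],0],
    [0.5,[0.015,0,-0.014],0],
    [0.5,[0.02,0,-0.014],0],
  ],
)

```text
time: 33.6
tcp_pos: [0.6133, 0.0868, 0.1794]
orientation: [3.135, 0.2, -0.001]
wrist_force: [-0.2, 0.4, -0.6]
gripper_width: 0.022
```

```bash
python3 st.py 13;python3 pan.py 13
```

```text
t 33.6 easel xyz mm [ 29.5   0.  179.4] world [0.6133 0.0868 0.1794] toolx deg 7.3 F easel [-0.2  0.4 -0.6] gw 0.022
side blue 1417
x [ 4.8  6.5 18.3 27.2 33.6]
y [-67.4 -65.1 -18.6  54.5  59. ]
z [ 22.5  28.6 126.1 197.1 200.3]
  x=-0.002*y+0.104*z+4.9
  base y [-71.9  66.2] mid -2.8363856975869624
   z 30 y -66.59035906640109 60.27481560502034 mid -3.1577717306903743
   z 60 y -67.66084351399886 56.429963741497765 mid -5.615439886250545
   z 100 y -69.01990471824314 60.63916691330795 mid -4.190368902467593
   z 140 y -67.09864012865725 61.05674784309366 mid -3.0209461427817956
   z 170 y -67.01678498596645 63.81616021020189 mid -1.6003123878822798
top blue 58
x [ 7.7  8.2 20.4 37.2 40.2]
y [-60.4 -59.7 -54.4 -41.8   8.1]
z [ 22.9  26.9 113.7 201.  203.8]
  x=0.000*y+0.157*z+3.7
  base y [-134.9  126.4] mid -4.232636162234961
```

The top has eased back about 7° and rests on the rear finger. I'll let it down further along its arc.

Emit:
carry_out(
  plan=[
    [0.5,[0.006,0,0],0],
    [0.5,[0.012,0,0],0],
    [0.5,[0.018,0,0],0],
    [0.5,[0.024,0,0.002],0],
    [0.5,[0.03,0,0.004],0],
    [0.45,[0.035,0,0.006],0],
    [0.4,[0.04,0,0.008],0],
    [0.37,[0.045,0,0.01],0],
  ],
)

```text
time: 34.7
tcp_pos: [0.6579, 0.0925, 0.1695]
orientation: [3.135, 0.2, -0.0]
wrist_force: [-0.1, -0.1, -0.2]
gripper_width: 0.0277
```

```bash
python3 st.py 14;python3 pan.py 14
```

```text
t 34.7 easel xyz mm [ 74.5   0.  169.5] world [0.6579 0.0925 0.1695] toolx deg 7.3 F easel [-0.1 -0.1 -0.2] gw 0.0277
side blue 1738
x [ 7.3 10.5 47.7 77.2 81.5]
y [-66.4 -63.7 -16.2  54.5  59.4]
z [ 20.   24.7 113.2 183.7 194.4]
  x=0.005*y+0.385*z+3.6
  base y [-73.   65.7] mid -3.6354071242283865
   z 30 y -67.87365011040708 61.61484561562997 mid -3.1294022473885583
   z 60 y -67.82074780819894 59.71693840282983 mid -4.051904702684556
   z 100 y -67.98926648245532 61.81036054461287 mid -3.0894529689212256
   z 140 y -66.81544998533032 59.483877356052005 mid -3.6657863146391563
   z 170 y -67.05053915743022 61.33669807985828 mid -2.856920538785971
top blue 247
x [-0.5 10.8 43.4 81.3 87.2]
y [-59.8 -58.8 -46.7  63.4  64.8]
z [ 22.2  30.1 104.6 188.8 274.8]
  x=-0.046*y+0.279*z+13.3
  base y [-131.3  120.4] mid -5.418919398680224
   z 30 y -59.34288037617998 -35.23961120574611 mid -47.291245790963046
   z 60 y -58.6204949466338 62.07396201093987 mid 1.7267335321530375
   z 100 y -58.28108318565134 66.22817037231445 mid 3.9735435933315557
   z 140 y -58.68659833212455 64.43782776717772 mid 2.875614717526588
   z 170 y -54.75004416798812 63.42861815110171 mid 4.3392869915567935
```

Emit:
carry_out(
  plan=[
    [0.35,[0.005,0,0.002],0],
    [0.32,[0.01,0,0.004],0],
    [0.3,[0.015,0,0.006],0],
    [0.27,[0.02,0,0.008],0],
    [0.24,[0.024,0,0.009],0],
    [0.2,[0.028,0,0.01],0],
    [0.16,[0.032,0,0.01],0],
    [0.14,[0.034,0,0.01],0],
  ],
)

```text
time: 35.8
tcp_pos: [0.6916, 0.0968, 0.1598]
orientation: [3.135, 0.2, 0.0]
wrist_force: [-0.7, -0.9, 0.8]
gripper_width: 0.0377
```

```bash
python3 st.py 15;python3 pan.py 15
```

```text
t 35.8 easel xyz mm [108.5   0.  159.8] world [0.6916 0.0968 0.1598] toolx deg 7.3 F easel [-0.8 -0.8  0.8] gw 0.0377
side blue 1854
x [  9.1  12.5  64.6 105.8 110. ]
y [-66.4 -63.8 -15.9  55.4  60.5]
z [ 18.9  23.8 103.  166.9 180.9]
  x=0.003*y+0.608*z+1.0
  base y [-71.9  65.9] mid -2.9957514486342873
   z 30 y -66.50905409846793 61.15204804695324 mid -2.678503025757344
   z 60 y -66.93805419618121 61.05827962822387 mid -2.9398872839786705
   z 100 y -67.23384591278464 62.687176318705895 mid -2.273334797039375
   z 140 y -65.92715894989087 57.79003505328594 mid -4.068561948302463
   z 170 y -67.40030986741637 52.48300688565902 mid -7.4586514908786725
top blue 521
x [  9.3  12.2  58.7 108.8 117.5]
y [-59.8 -58.1   4.   63.4  65.5]
z [ 18.9  25.1  98.5 171.7 267.1]
  x=-0.029*y+0.304*z+26.8
  base y [-128.1  114.9] mid -6.579042320383223
   z 30 y -59.81431780470888 63.01917826969393 mid 1.6024302324925266
   z 60 y -59.646706495680284 64.68843333290798 mid 2.520863418613846
   z 100 y -59.976257183666135 66.72750180795587 mid 3.37562231214487
   z 140 y -58.44854142084636 65.50064266201281 mid 3.5260506205832236
   z 170 y -59.506049612498536 64.63428698661386 mid 2.564118687057661
```

View pics/side15.png

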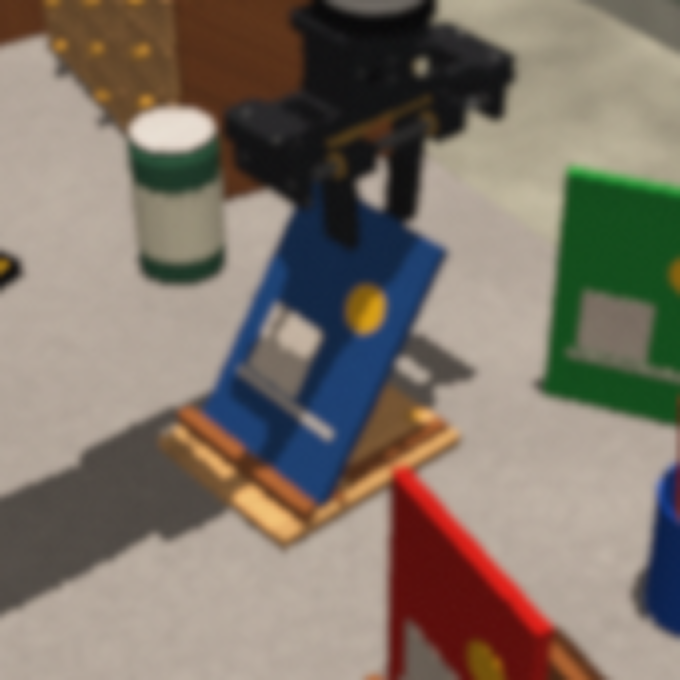

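View pics/top15.png

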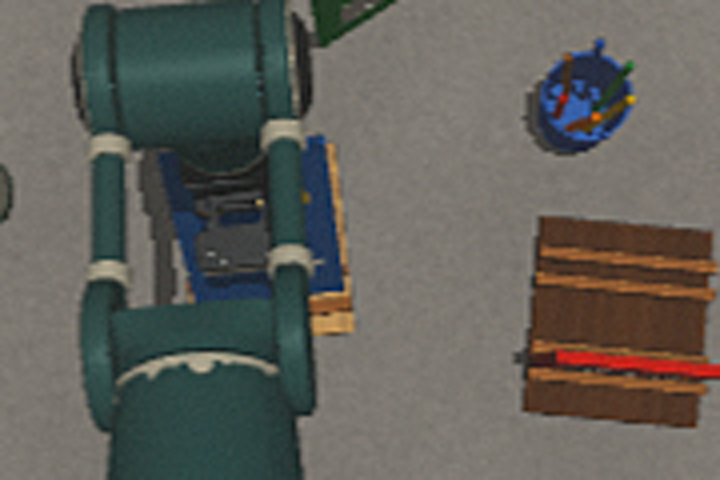

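The panel leans about 31° (the expected angle against the bar), clear of both fingers. Raise straight up and withdraw.

Emit:
carry_out(
  plan=[
    [0.14,[0,0,-0.01],0],
    [0.14,[0,0,-0.03],0],
    [0.14,[0,0,-0.06],0],
    [0.14,[0,0,-0.1],0],
    [0.14,[-0.03,0.0,-0.14],0],
    [0.14,[-0.08,0.0,-0.14],0],
    [0.14,[-0.14,0.0,-0.14],0],
    [0.14,[-0.19,0.0,-0.14],0],
  ],
)

```text
time: 36.9
tcp_pos: [0.5014, 0.0725, 0.3019]
orientation: [-3.135, -0.2, -0.005]
wrist_force: [0.2, -0.0, 0.7]
gripper_width: 0.0382
```

Emit:
carry_out(
  plan=[
    [0.14,[0,-0.05,0],0],
    [0.14,[0,-0.1,0],0],
    [0.14,[0,-0.15,0],0],
    [0.14,[0,-0.2,0],0],
    [0.14,[0,-0.25,0],0],
    [0.14,[0,-0.25,0],0],
    [0.14,[0,-0.25,0],0],
    [0.14,[0,-0.25,0],0],
  ],
)

```text
time: 37.9
tcp_pos: [0.4715, 0.3195, 0.3005]
orientation: [-3.135, -0.198, -0.001]
wrist_force: [0.4, 0.1, 0.1]
gripper_width: 0.0376
```

```bash
python3 st.py 16;python3 pan.py 16; python3 bar.py 16; python3 - <<'E'
from h import *
from st import O,ex,ey
for c in('side','top'):
    p,d=env.camera(c);save('full_'+c,p)
    for n in('blue_foot','blue_mid','easel','leg_bar'):
        print(c,n,[(np.round([*( (np.array(r['xyz'][:2])-O)@np.c_[ex,ey]*1e3),r['xyz'][2]*1e3],1),round(r['score'],2)) for r in env.landmark_of(n,c)][:3])
E
```

```text
t 37.9 easel xyz mm [-81.5 248.9 300.5] world [0.4715 0.3195 0.3005] toolx deg -352.8 F easel [0.5 0.1 0.1] gw 0.0376
side blue 1959
x [  9.1  12.8  67.3 107.7 110.9]
y [-66.  -62.7 -10.9  55.7  60.6]
z [ 19.3  24.8 106.9 166.8 171.2]
  x=0.000*y+0.665*z+-3.4
  base y [-72.6  66.3] mid -3.138942057379893
   z 30 y -67.51772661450633 62.900511969579725 mid -2.3086073224633026
   z 60 y -67.41660133651911 60.81857941682398 mid -3.299010959847564
   z 100 y -66.28039055178057 60.55284042606102 mid -2.8637750628597765
   z 140 y -65.88971505627006 61.01499172553197 mid -2.437361665369046
   z 170 y -68.01152208162779 62.219189962904196 mid -2.8961660593617964
top blue 1222
x [  9.6  13.6  73.9 113.9 118.2]
y [-59.2 -55.4   0.1  60.8  64.5]
z [ 19.8  26.6 118.1 174.7 177.5]
  x=-0.005*y+0.666*z+-4.2
  base y [-130.4  119.3] mid -5.52778279751422
   z 30 y -59.77164816933427 64.44155610429874 mid 2.3349539674822353
   z 60 y -59.61513282296437 64.46178226868864 mid 2.4233247228621337
   z 100 y -57.6111627369723 64.95620898584899 mid 3.672523124438346
   z 140 y -58.53382796378932 63.0273129509375 mid 2.2467424935740894
   z 170 y -59.47977421044024 65.12294864739825 mid 2.821587218479003
side 0
top 0
side blue_foot [(array([ 255.4, -124.7,   -5.4]), 0.83), (array([13.4,  0.2, 16.7]), 0.78)]
side blue_mid [(array([61.2,  1.9, 95.5]), 0.94), (array([ 252.5, -124.9,   98.4]), 0.63)]
side easel [(array([0.2, 4. , 0.8]), 0.73)]
side leg_bar []
top blue_foot [(array([ 8.8,  2.5, 11. ]), 0.9), (array([ 252.8, -123.2,    0.4]), 0.7)]
top blue_mid [(array([ 250.9, -120.5,   92.8]), 0.68), (array([60.5,  1.5, 98.2]), 0.59)]
top easel [(array([ 5.2,  1.2, -0.8]), 0.79)]
top leg_bar []
```

View pics/side16.png

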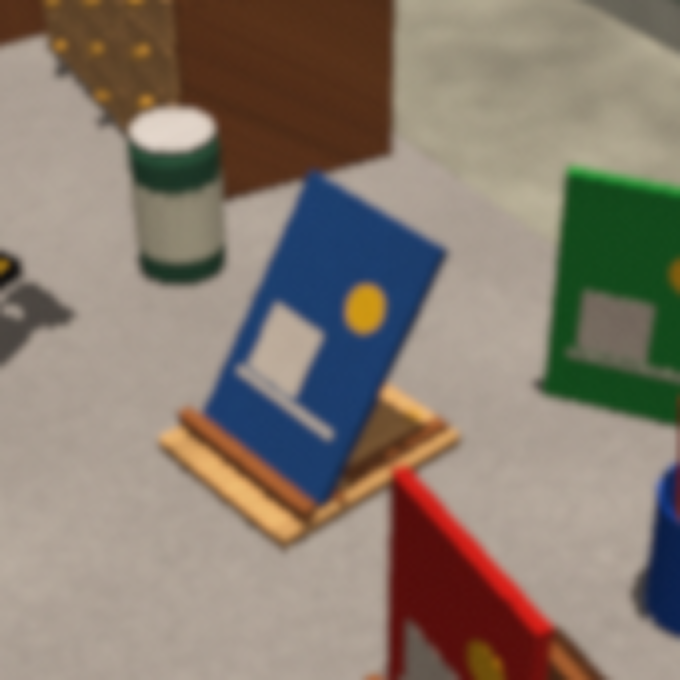

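View pics/full_top.png

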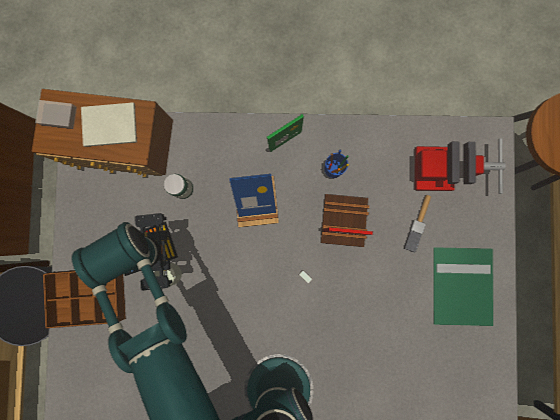

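View pics/full_side.png

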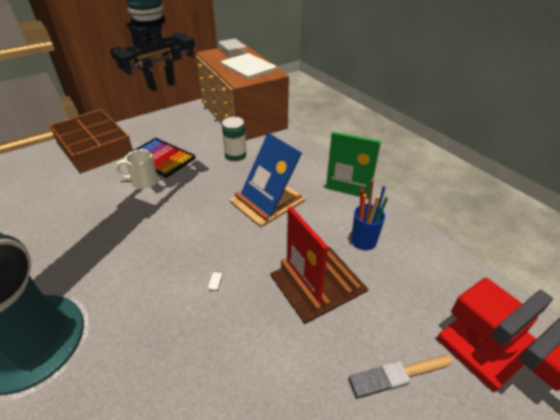

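The panel sits squarely on the easel (side 270,178; top 255,200). Red is still in the rack, and the other things look unmoved. Handing in.

```bash
python3 -c "
from workcell import env
print(env.finish_job()); print(env.get_state()['time'])"
```

```text
the job is handed in; nothing more can be done
None
the job is handed in; nothing more can be done
```

The leg is up on its stop and the blue panel is standing on the easel. I handed the job in at about 38 s; no verdict comes back from that.

- **Leg:** I pushed the bar back with closed fingers in small steps. Near 1.4–1.5 rad the force dropped to zero and the bar jumped ahead, so I took that as the click; I never saw the catch's 5 N peak. I followed on until the force rose to about 5.5 N at roughly 1.5 rad, which I took as the stop, and backed off. The pictures then showed the leg staying up by itself, with the bar at easel x ≈ 95, z ≈ 125 mm.
- **Panel:** I lifted the blue panel from the far slot, set its foot in the seat, and eased it back between the open fingers onto the bar.
- **Last checks:**
  - The panel leans about 33.6°, where I expected 31–34°, with no measurable yaw relative to the easel.
  - Its lower edge is in the seat, at easel x about 9–13 mm.
  - It is centred to within about 3 mm. The side camera put its middle at about −3 mm and the top camera at about +2.5 mm.
  - The robot is clear of everything, the red panel is in its slot, and the other things look unmoved.
- **Not seen directly:** once the panel was on, it hid the bar. That the bar and panel touch follows from the lean angle and from the panel standing still after release.

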